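# Tip a steel block down into a drilling fixture and lock it with the cam lever

## Task

The steel block standing on end in the drilling fixture is ready for its next hole: push it over, away from you and towards the fixture's end stop, so that it lies flat on its broad side; then push it along the bed until it butts against the end stop, and after that push the red-gripped cam lever round clockwise until the cam has the block nipped tight and square against the rail. Do it all by pushing with the fingers, lifting nothing, and leave the other things on the table where they are.

Things in the scene. Friction and masses are not known exactly. Their poses are not given: they have to be found in the camera images.
- block: Workpiece: milled steel block with bores, 45 x 60 x 32 mm along own x, y, z, 0.4 to 0.7 kg. Origin: centre of its 45 x 60 mm face at own z = 0. At the start it stands on end on the bed, 60 mm tall: own y up, own z along the fixture's -x (back to the robot), so its foot is 32 mm deep in the tipping direction and 45 mm wide and the origin is mid-face on the stop side.
- block_center (a point): Centre of the block's volume: 30 mm above the bed while it stands, 16 mm when it lies flat. Pushed near its top towards the stop, the block tips about its far lower edge and falls by itself once the top has moved about 30 mm; it then lies with own z up, 32 mm high, 60 mm long in the fixture's x, 10 to 35 mm short of the stop. Seated, this point is at fixture (0, 0, 30) mm.
- fixture: Fixed drilling fixture: bright steel plate 186 x 136 mm, 14 mm thick; its top is the bed. Origin: underside of the plate, below the centre of the seated block; the plate spans x -122 to +64, y -83 to +53 mm. Own +x runs along the bed to the end stop (away from the robot, turned up to 20 degrees), own +y (left) to the rail, cam lever at -y. Open, rail and cam leave 58 mm clear between them.
- rail_face (a point): Middle of the rail's face, fixture (0, 22.5, 22) mm. The rail is a dark bar along x from -107 to +43 mm, 16 mm wide, 16 mm high above the bed (its screw heads 21 mm).
- stop_face (a point): Centre of the end stop screw's face, fixture (30, -2, 26) mm; the lying block's end butts on it. Sliding the flat block takes up to 8 N, so push until 12 to 15 N build up. Behind it a dark lug, y -19 to +15 mm, x 38 to 56 mm (lock nut and screw to x = 68 mm), 22 mm high above the bed (screw heads 27 mm).
- cam_pivot (a point): On the vertical pivot axis of the cam lever, right of the bed, fixture (6, -48, 41) mm, at the height where the bar leaves the hub (hub 12 mm radius, top 51 mm above the table). The cam is a steel disc of 40 mm set 8 mm off the axis, 4 to 22 mm above the bed.
- lever_grip (a point): In the lever's red grip, 75 mm from the pivot axis, 47 mm above the table. The grip is round, 19 mm thick, from 50 to 104 mm off the axis; a dark bar 11 mm thick, about 43 mm above the table, joins it to the hub.
- cam_lever (a joint): Cam lever angle, rad: 0 open, grows clockwise seen from above, limit 2.7; starts at 0 to 0.35. At q it points along -(0.175 + q) rad in the fixture frame: at 0 ahead past the stop, at 1.4 to -y. Stiff (3 N at the grip), stays put. Its cam shoves the block to the rail, meets a seated block at about q = 2.0 and locks by friction; tight takes 8 to 15 N at the grip.
- thread_lock: bystander: white bottle with red cone cap, 47 mm wide, 134 mm tall, origin at its foot
- bearing: bystander: ball bearing lying flat, 47 mm wide, 14 mm high, origin at its underside
- tape_measure: bystander: yellow tape measure, 33 x 75 x 63 mm, origin at its underside
- oil_can: bystander: green oil can with bent spout, 87 x 71 x 167 mm, origin at its underside
- spacer: bystander: turned steel spacer standing, 25 mm wide, 35 mm high, origin at its underside
- spanner: bystander: combination spanner lying flat, 32 x 166 x 6 mm, origin at its underside
Things that resemble listed ones, but are neither listed nor needed, are in the scene too. What is shaped like the block but turquoise is not meant.

How it is judged:
On the way, in this order (a step that is already met when the one before it is completed fails the run):
1. the block lies flat on its broad side on the fixture's bed, the cam lever still open (angle between block's own z axis and vertical below 0.08 rad and z of block_center in the frame of fixture below 0.034 m and value of joint cam_lever below 0.9 rad), for 0.2 s.
2. the flat block touches the end stop (within 3 mm), before the cam is tightened (angle between block's own z axis and vertical below 0.08 rad and z of block_center in the frame of fixture below 0.034 m and x of block_center in the frame of fixture between -0.003 and 0.004 m and value of joint cam_lever below 1.6 rad), for 0.1 s.
At the end, for the whole second after the job is handed in: The block lies flat (within 0.08 rad) with the face that looked to the robot now on top, against the end stop (within 3 mm) and the rail (within 2.5 mm, square within 0.04 rad), the cam presses it with more than 3 N, and all is at rest (angle between block's own z axis and vertical below 0.08 rad and z of block_center in the frame of fixture below 0.034 m and x of block_center in the frame of fixture between -0.003 and 0.004 m and y of block_center in the frame of fixture between -0.0025 and 0.004 m and angle between the y axis of block and the x axis of fixture, either way round below 0.04 rad and contact force between block and cam_lever above 3 N and linear speed of block below 0.01 m/s and velocity of joint cam_lever below 0.05 rad/s); the robot touches nothing.
It fails at once if the block is lifted (its centre more than 10 mm above its height when standing) (z of block_center in the frame of fixture above 0.054 m).
It fails at once if the block is pushed off the fixture's bed (height (world z) of block_center below 0.022 m).
It fails at once if another thing on the table (bottle, bearing, tape measure, oil can, spacer, spanner) is moved by more than 25 mm (distance of any of thread_lock, bearing, tape_measure, oil_can, spacer, spanner from where it was at the start of the episode above 0.025 m).
It also fails if it takes over 58 s, if anything falls off the work surface, if the arm or the gripper's body presses on something with over 40 N, if the wrist force passes 120 N, or if a joint passes its speed limit or range.

## Robot

A 7-joint arm with a two-finger parallel gripper is mounted at the origin on a cart in front of the work surface, level with it; the furniture and walls round the work are solid. World frame = base frame: x ahead of the robot, y to its left, z up, the work surface at z = 0. Lengths are in m, angles in rad, forces in N, time in s.
With the tool pointing down it reaches from about 0.425 to 0.825 m from the base axis. Payload 3.6 kg.
Tool frame: the origin (TCP) lies where the fingers leave the gripper's body, on its centre line; the fingertips stand 73 mm ahead of it and the grasp point (between the pads) lies 54 mm ahead of it; z points along the fingers, y is the line along which they close (so a half turn about z gives the same grasp; the last joint's range is limited). The gripper opens to 85 mm and grips with 20 to 120 N. Pads are 22 mm wide; open, the fingers measure 114 mm over their backs; the gripper's body (76 mm by 85 mm) begins 54 mm behind the grasp point. The pads swing forward as they close: fully open they stand 13 mm farther back than shut.
Start: joints at [-1.377, 0.615, -0.013, 1.423, 0.008, 1.103, -0.04], TCP at [0.142, 0.634, 0.304] pointing down, gripper open.
Joint ranges: [-3.12, 3.12], [-0.3, 2.06], [-1.34, 1.32], [0.26, 2.42], [-1.36, 4.5], [0.01, 1.98], [-2.84, 2.84]. Speed limits (rad/s): [2.79, 2.79, 3.14, 3.14, 3.14, 3.14, 3.14].

## Interface

Orientations are given as a unit quaternion [x, y, z, w].
In Python, from station import arm, snapshot, camera_info, ticket gives the robot as it stands. Calls block until the motion is done:
- arm.movep(position, orientation): joint-space move of the TCP to a pose.
- arm.line_to(position, velocity=0.15, ori=None): straight line of the TCP; ori=None keeps the orientation; velocity is the mean speed in m/s.
- arm.move_j(angles): joint-space move.
- arm.move_gripper(opening, effort=None): opening from 0.0 (shut) to 1.0 (fully open); effort is the grip in N (None keeps the last); returns when the fingers have stopped.
- arm.pause(seconds).
- arm.ik(position, orientation): joint angles nearest the present ones, or None.
- snapshot(name): name is "side" or "top"; returns the picture (384x512x3 uint8, blue, green, red); there is no depth.
- camera_info(name): a dict with "fx", "fy", "cx", "cy" (pixels), "R" (3x3) and "t" (3): a world point X has camera coordinates R X + t. Camera axes: x right, y down, z forward; pixel columns grow to the right and rows downward; lengths in m; the calibration is good to about 2 mm. A picture is of the moment at which its call begins. camera_info takes no time and is no camera call.
A pose or a line that the arm cannot do raises arm.MotionError and nothing moves.
- ticket.finish_job(): hands the job in; it is judged then, once.
Readings, each from a call of its own:
- arm.read_time(): time.
- arm.read_joint_positions(): joint angles.
- arm.read_dq(): joint speeds.
- arm.read_effort(): joint torques, N m.
- arm.read_tool_pos(): TCP position.
- arm.read_eef_rot(): TCP orientation.
- arm.read_ft_force(): force on the tool from outside, world axes, zero at the start.
- arm.read_wrist_torque(): the same for the moment, N m.
- arm.read_opening(): opening from 0.0 (shut) to 1.0 (fully open).
- arm.read_finger_force(): force on a finger pad.
Only numpy, scipy, OpenCV 4.12 (cv2) and the standard library are available. Lean on these libraries where they do the work, as an engineer would, in place of code of your own. Each camera call takes 0.05 s, during which the arm holds its last target. There are 200 camera calls.

## Working session

There is one attempt and no reset: what is moved stays moved. The work goes in short steps, each a Python script; the robot and the scene stay as the last script left them, time stands still between calls to the robot, and variables do not carry over. Pictures are saved under pics/ and viewed, at most 10 in all, crops included, and the job is handed in when it is done.

```bash
mkdir -p pics; python3 - <<'E'
from station import *
import cv2
for n in ("side","top"):
    im=snapshot(n); cv2.imwrite(f"pics/{n}0.png",im)
    c=camera_info(n); print(n,c)
print(arm.read_time(),arm.read_tool_pos(),arm.read_eef_rot())
E
```

```text
side {'fx': 436.1007725743704, 'fy': 436.1007725743704, 'cx': 249.90798116063274, 'cy': 189.16314880209848, 'R': array([[ 0.99993052, -0.0091871 , -0.00738628],
       [-0.01095477, -0.49279849, -0.8700745 ],
       [ 0.00435351,  0.87009496, -0.49286489]]), 't': array([-0.59734676, -0.09230356,  1.24665652])}
top {'fx': 413.12636637543017, 'fy': 413.12636637543017, 'cx': 259.9127462202633, 'cy': 188.63316043476593, 'R': array([[-0.01989047, -0.99979744, -0.00307311],
       [-0.99833389,  0.02002768, -0.05411412],
       [ 0.05416471,  0.00199164, -0.99853003]]), 't': array([-0.34743573,  0.58277399,  1.11085682])}
0.1 [0.14219906 0.63373612 0.30284525] [ 1.10125196e-01  9.93917051e-01 -1.14982350e-03 -1.22240202e-04]
```

View pics/side0.png

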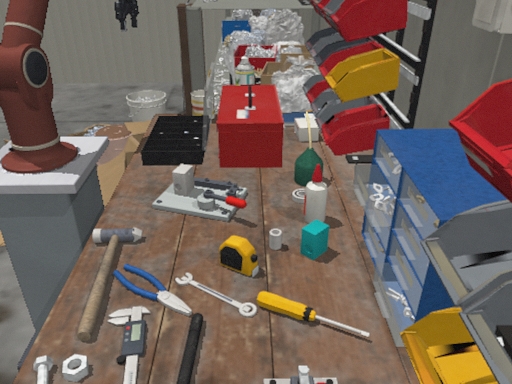

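View pics/top0.png

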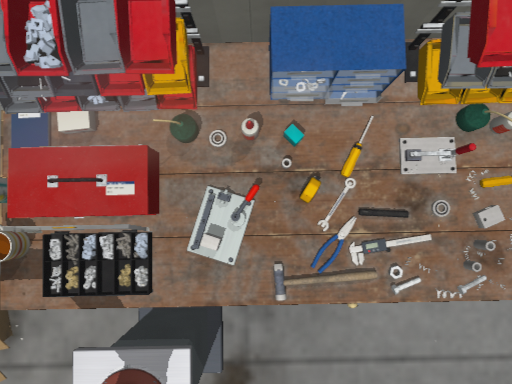

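The top view shows the fixture plate at about (222,223), the block at (211,241) and the red grip at (253,190). A lookalike fixture sits at (428,155). In the side view the fixture is at (203,196). I'll zoom in on both.

```bash
python3 - <<'E'
import cv2,numpy as np
s=cv2.imread("pics/side0.png")[155:230,145:255]; t=cv2.imread("pics/top0.png")[175:270,180:270]
s=cv2.resize(s,None,fx=7,fy=7,interpolation=cv2.INTER_CUBIC);t=cv2.resize(t,None,fx=6,fy=6,interpolation=cv2.INTER_CUBIC)
cv2.imwrite("pics/sz.png",s);cv2.imwrite("pics/tz.png",t)
E
```

```text
(no output)
```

View pics/sz.png

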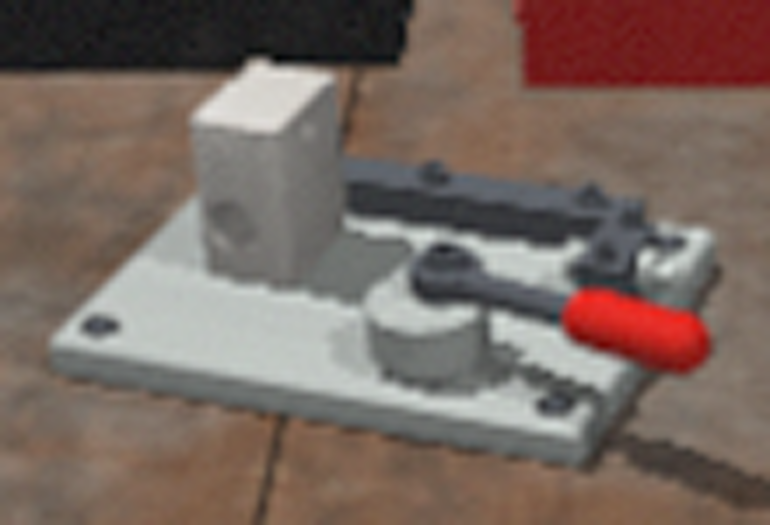

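View pics/tz.png

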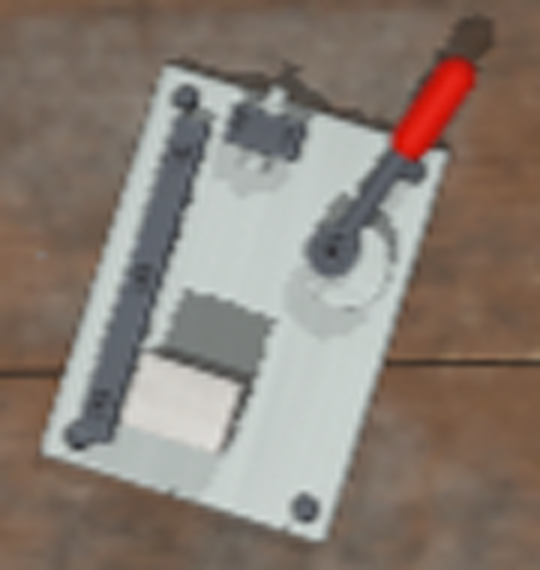

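The side crop shows the plate corners at (52,345), (585,445) and (715,232), and the block's top face at (195,122), (280,137), (335,78) and (252,65). The top crop shows the plate corners at (168,62), (448,148), (325,540) and (43,452), the block's top face at (152,352), (247,383), (218,452) and (120,422), the hub at (333,250) and the red grip ahead of it.

```bash
cat > h.py <<'E'
import cv2,numpy as np
from station import arm,snapshot,camera_info,ticket
C={n:camera_info(n) for n in("side","top")}
def P(n):
    c=C[n];K=np.array([[c["fx"],0,c["cx"]],[0,c["fy"],c["cy"]],[0,0,1]]);return K@np.c_[c["R"],c["t"]]
def tri(a,b):
    X=cv2.triangulatePoints(P("side"),P("top"),np.float64(a).reshape(-1,2).T,np.float64(b).reshape(-1,2).T);return (X[:3]/X[3]).T
def ray(n,p,z):
    c=C[n];p=np.float64(p).reshape(-1,2)
    d=np.c_[(p[:,0]-c["cx"])/c["fx"],(p[:,1]-c["cy"])/c["fy"],np.ones(len(p))]@c["R"];o=-c["R"].T@c["t"]
    return o+d*((z-o[2])/d[:,2])[:,None]
S=lambda p:(np.float64(p)+.5)/7-.5+[145,155]
T=lambda p:(np.float64(p)+.5)/6-.5+[180,175]
def red(im,x0,x1,y0,y1):
    h=cv2.cvtColor(im,cv2.COLOR_BGR2HSV);m=cv2.inRange(h,(0,170,110),(8,255,255))|cv2.inRange(h,(174,170,110),(180,255,255))
    k=np.zeros_like(m);k[y0:y1,x0:x1]=m[y0:y1,x0:x1]
    return cv2.findNonZero(k).reshape(-1,2)
E
python3 - <<'E'
from h import *
np.set_printoptions(precision=4,suppress=True)
t=cv2.imread("pics/top0.png");s=cv2.imread("pics/side0.png")
print("plate tri",tri(S([(52,347),(585,443),(715,232)]),T([(325,540),(448,148),(168,62)])))
# plate, top view
crop=t[175:270,180:270];h=cv2.cvtColor(crop,cv2.COLOR_BGR2HSV)
m=cv2.inRange(h,(0,0,130),(180,45,255));m=cv2.morphologyEx(m,cv2.MORPH_CLOSE,np.ones((3,3)))
cs,_=cv2.findContours(m,cv2.RETR_EXTERNAL,cv2.CHAIN_APPROX_NONE);c=max(cs,key=cv2.contourArea)
q=cv2.boxPoints(cv2.minAreaRect(c))+[180,175]
for z,q_ in(("rect",q),("hand",T([(43,452),(168,62),(448,148),(325,540)]))):
    w=ray("top",q_,.014);print(z,w[:,:2].tolist(),np.linalg.norm(w-np.roll(w,-1,0),axis=1))
bs=S([(195,122),(280,137),(335,78),(252,65)]);bt=T([(218,452),(247,383),(152,352),(120,422)])
print("block tri",tri(bs,bt),tri(bs,bt).mean(0))
print("block ray .074",ray("top",bt,.074),ray("top",bt,.074).mean(0),ray("side",bs,.074).mean(0))
rt=red(t,235,270,170,210);rs=red(s,215,255,190,215)
print("grip tri",tri(rs.mean(0),rt.mean(0)),ray("top",rt.mean(0),.047),len(rs),len(rt))
print("hub",ray("top",T([(331,248)]),.051),tri(S([(447,262)]),T([(331,248)])))
E
```

```text
plate tri [[ 0.3713 -0.284   0.0108]
 [ 0.5472 -0.3429  0.0097]
 [ 0.5883 -0.2162  0.0131]]
rect [[0.4169243446068498, -0.14407746553889988], [0.5924964168441249, -0.2019534426450337], [0.544702245617456, -0.3434451586734081], [0.36996989233914923, -0.28454031974640104]] [0.1849 0.1493 0.1844 0.1481]
hand [[0.41356155783461807, -0.15757331766146992], [0.5888157801113799, -0.21631117520103862], [0.5471260630953652, -0.34299902320081704], [0.3716934509767754, -0.2842265649812068]] [0.1848 0.1334 0.185  0.1334]
block tri [[ 0.4175 -0.2429  0.0716]
 [ 0.4468 -0.2558  0.0724]
 [ 0.4607 -0.2155  0.0735]
 [ 0.4309 -0.2011  0.0716]] [ 0.439  -0.2288  0.0723]
block ray .074 [[ 0.4175 -0.2432  0.074 ]
 [ 0.4466 -0.2561  0.074 ]
 [ 0.4606 -0.2156  0.074 ]
 [ 0.4311 -0.2015  0.074 ]] [ 0.4389 -0.2291  0.074 ] [ 0.4398 -0.2323  0.074 ]
grip tri [[ 0.564  -0.3378  0.0481]] [[ 0.5645 -0.3378  0.047 ]] 155 119
hub [[ 0.5033 -0.2915  0.051 ]] [[ 0.5028 -0.2911  0.0452]]
```

The hand-picked corners measure 185 x 133 mm at z ≈ 0.011 to 0.014, which fits the plate. The block top triangulates to z ≈ 0.072, the grip to 0.048, and the hub agrees with the fixture pose to 1 mm (q ≈ 0.14). I'll move now.

```bash
cat >> h.py <<'E'
YAW=-.321;O=np.array([.5125,-.2452]);RF=np.array([[np.cos(YAW),-np.sin(YAW)],[np.sin(YAW),np.cos(YAW)]])
def W(x,y,z): # fixture mm of fingertip centre, tip height z mm above the table -> TCP
    return [*(O+RF@[x/1e3,y/1e3]),z/1e3+.073]
def F(p): return RF.T@(np.asarray(p)[:2]-O)*1e3
def quat(a): # tool down, tool x at world angle a
    return [np.cos(a/2),np.sin(a/2),0.,0.]
def ff(): # force in fixture axes
    f=arm.read_ft_force();return np.r_[RF.T@f[:2],f[2]]
def st(): print("t%.1f"%arm.read_time(),F(arm.read_tool_pos()).round(1),round(arm.read_tool_pos()[2]*1e3-73,1),ff().round(1))
E
python3 - <<'E'
from h import *
p=np.array(arm.read_tool_pos())
for a in(YAW,YAW+np.pi):
    for z in(66,22): print(a,arm.ik(W(-125,-8,z),quat(a)),arm.ik(W(-30,-8,z),quat(a)))
    print(arm.ik(W(-125,-8,250),quat(a)))
print(arm.ik([p[0],p[1],.42],arm.read_eef_rot()))
E
```

```text
-0.321 [-0.2134088   0.89110396  1.13005279  2.18400017 -1.14023912  0.88527171
 -0.23502472] [-0.19326977  0.9808523   1.13037995  1.93078197 -1.08606188  1.0151208
 -0.43088756]
-0.321 [-0.12041141  0.89633761  0.93623098  2.20666849 -1.22382973  0.73266984
 -0.19061162] [-0.1867079   1.07657334  1.12939659  1.95238777 -1.21016475  1.01728144
 -0.3426591 ]
[-0.2269565   0.39279324  0.94581907  1.96995838 -0.38584875  0.96988563
 -0.98520197]
2.820592653589793 [ 0.37564417  0.58295305  0.10773937  2.16758739 -0.15336034  0.39792166
  1.85703519] [ 0.36699842  0.67031072  0.09297399  1.91394666 -0.10842889  0.56209406
  1.78158109]
2.820592653589793 [ 0.57937239  0.67821825 -0.18989427  2.186279    0.40003814  0.30897569
  1.29766841] [ 0.48361849  0.74372256 -0.08706799  1.93185683  0.13002394  0.47132489
  1.55328105]
[-0.37211926  0.52841602  1.25803003  1.97271456 -0.57880289  1.06946262
  2.39447794]
[-1.37915258  0.54388056 -0.00842581  1.22446481  0.00436937  1.37557627
 -0.03712207]
```

```bash
python3 - <<'E'
from h import *
arm.move_gripper(0.0)
p=np.array(arm.read_tool_pos())
arm.line_to([p[0],p[1],.42],velocity=.3)
j=np.array(arm.read_joint_positions());j[0]=.5;j[6]=1.75;arm.move_j(j);st()
q=quat(YAW+np.pi)
print(np.round(arm.ik(W(-125,-8,130),q),2))
arm.movep(W(-125,-8,130),q);st()
arm.line_to(W(-122,-8,66),velocity=.15);st()
print(arm.read_ft_force(),np.round(arm.read_joint_positions(),2))
cv2.imwrite("pics/a.png",np.vstack([cv2.resize(snapshot("side")[125:235,125:265],None,fx=4,fy=4)]))
E
```

```text
t5.0 [ 72.5 -62.2] 348.1 [-0.6  0.8  0.2]
[ 0.47  0.46 -0.02  2.11  0.02  0.57  1.68]
t6.2 [-123.    -8.2] 130.8 [ 0.9 -0.7 -0.3]
t6.8 [-121.1   -8.2] 66.3 [-0.2 -0.7  0.6]
[-0.41621669 -0.57001655  0.63835162] [ 0.46  0.58 -0.02  2.16  0.03  0.4   1.67]
```

View pics/a.png

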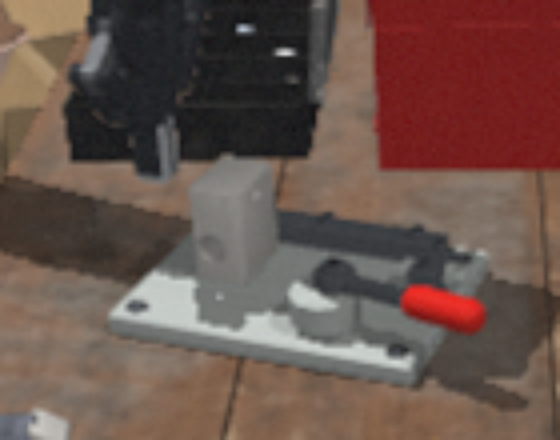

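The shut fingers hang just behind the block's top, with the fingertip at (155,175) and the block's top edge at (230,160), and everything else is undisturbed. I'll tip the block in short steps.

```bash
python3 - <<'E'
from h import *
for x in range(-116,-64,5):
    arm.line_to(W(x,-8,66),velocity=.05);st()
arm.pause(.3);st()
arm.line_to(W(-122,-8,75),velocity=.2);st()
cv2.imwrite("pics/b.png",np.hstack([cv2.resize(snapshot("side")[155:230,145:245],None,fx=4,fy=4),cv2.resize(snapshot("top")[175:250,180:270],None,fx=4,fy=4)]))
E
```

```text
t7.1 [-115.   -8.] 66.7 [-0.4  0.4 -0.3]
t7.3 [-110.6   -8. ] 66.2 [-0.5  0.9 -0.9]
t7.6 [-105.6   -8. ] 66.0 [ 0.1 -0.2  0.3]
t7.8 [-101.5   -8. ] 65.7 [-1.6 -0.5 -0.1]
t8.1 [-95.9  -8.1] 66.0 [-1.2  0.1  0.2]
t8.3 [-90.1  -8. ] 66.2 [-0.8 -0.3  0.4]
t8.6 [-84.9  -7.9] 66.1 [-0.5 -0.4  0.5]
t8.8 [-80.   -7.9] 66.1 [-0.8  0.6  0.3]
t9.1 [-75.4  -8. ] 66.0 [-0.4  0.5  0.2]
t9.3 [-70.6  -8. ] 66.0 [-0.7 -0.7  0. ]
t9.6 [-65.6  -8. ] 66.0 [-0.  -0.1  0.4]
t9.9 [-66.1  -8. ] 66.0 [ 0.4  0.6 -0.5]
t10.3 [-122.    -8.1] 75.3 [ 1.1 -0.3  0.2]
```

View pics/b.png

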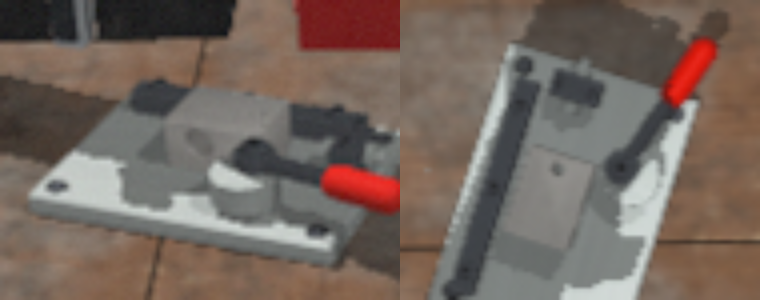

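The block lies flat, with its top face in the top half of the picture at (537,145), (598,165), (568,248) and (503,228), clear of the cam. Next I'll locate it and push it to the stop.

```bash
python3 - <<'E'
from h import *
c=(np.float64([(537,145),(598,165),(568,248),(503,228)])-[400,0]+.5)/4-.5+[180,175]
w=ray("top",c,.046);print([F(v).round(1) for v in w],F(w.mean(0)))
arm.line_to(W(-122,-6,30),velocity=.15);st()
E
```

```text
[array([ 2. , 10.2]), array([  1.4, -32.3]), array([-56.5, -29.8]), array([-56.8,  15.1])] [-27.48227872  -9.22563048]
t10.9 [-121.5   -5.9] 29.7 [-0.6  0.8 -0.2]
```

```bash
python3 - <<'E'
from h import *
arm.line_to(W(-110,-10,21),velocity=.1)
arm.line_to(W(-76,-10,21),velocity=.1);st()
x=-76.
while x<-34:
    x+=2 if x<-48 else 1
    arm.line_to(W(x,-10,21),velocity=.04);f=-ff()[0]
    print(x,F(arm.read_tool_pos()).round(1),ff().round(1))
    if f>11: break
arm.pause(.2);st()
E
```

```text
t11.7 [-76.7  -9.9] 21.1 [ 0.3 -0.2 -0.8]
-74.0 [-74.5 -10. ] [-0.7  0.5  0.2]
-72.0 [-71.9 -10. ] [ 0.2 -0.4 -0.4]
-70.0 [-69.8 -10. ] [ 0.1 -1.1 -0.2]
-68.0 [-68.8 -10. ] [-2.1  0.4  1.6]
-66.0 [-68.5 -10.1] [-4.2 -0.1  3.8]
-64.0 [-68.1 -10.1] [-7.9 -0.4  6.1]
-62.0 [-66.7 -10.3] [-8.9 -0.2  6.3]
-60.0 [-64.1 -10.4] [-7.6 -0.5  4.9]
-58.0 [-61.9 -10.3] [-6.7 -0.2  3.7]
-56.0 [-59.8 -10.3] [-5.7 -1.1  2.9]
-54.0 [-57.7 -10.2] [-5.5 -0.9  1.8]
-52.0 [-55.5 -10.1] [-7.2 -0.8  2.6]
-50.0 [-55.3 -10.2] [-8.5 -0.2  6.9]
-48.0 [-50.8 -10.1] [-4.  -0.2 -0.1]
-47.0 [-47.   -9.9] [-3.  -0.5 -2.5]
-46.0 [-45.7  -9.9] [-2.6 -0.2 -1.9]
-45.0 [-44.9 -10. ] [-3.4  0.3 -1.7]
-44.0 [-43.9 -10. ] [-1.6  0.4 -2.4]
-43.0 [-42.8 -10. ] [-2.7 -0.3 -2.7]
-42.0 [-41.8 -10. ] [-3.3  0.8 -3.1]
-41.0 [-41. -10.] [-3.3 -0.8 -1.6]
-40.0 [-40.9 -10. ] [-4.9 -0.  -0.8]
-39.0 [-40.7 -10. ] [-6.6  0.1  0.2]
-38.0 [-40.6 -10. ] [-8.2  0.7  2.6]
-37.0 [-40.5 -10. ] [-10.1  -0.1   4.7]
-36.0 [-40.3 -10. ] [-10.7  -0.3   6. ]
-35.0 [-40.2 -10. ] [-13.8  -0.3   7.3]
t18.6 [-40.2 -10. ] 20.9 [-12.3   1.2   8.1]
```

The block met the stop where expected: the finger centre halted at x ≈ -40 and the force rose to 13 N. I'll retract and check while approaching the lever.

```bash
cat >> h.py <<'E'
PV=np.array([6.,-48.])
def L(q,r,d,z): # fingertip centre on the left of the lever at angle q, centre d from its axis
    b=-(.175+q);u=np.array([np.cos(b),np.sin(b)]);n=np.array([-u[1],u[0]])
    return W(*(PV+r*u+d*n),z),quat(YAW+b+np.pi)
def tang(q):
    b=-(.175+q);f=ff();return f[0]*-np.sin(b)+f[1]*np.cos(b)
def qgrip(d=24.):
    v=F(arm.read_tool_pos())-PV;r=np.hypot(*v);return -np.arctan2(v[1],v[0])-.175+np.arcsin(d/r)
E
python3 - <<'E'
from h import *
arm.line_to(W(-60,-10,21),velocity=.1)
arm.line_to(W(-60,-10,110),velocity=.2)
p,o=L(.14,78,40,110);print(np.round(arm.ik(p,o),2))
arm.line_to(p,velocity=.2,ori=o);st()
s,t=snapshot("side"),snapshot("top")
p,o=L(.14,78,40,30);arm.line_to(p,velocity=.15);st()
s2=snapshot("side")
cv2.imwrite("pics/c.png",np.hstack([cv2.resize(t[175:260,180:270],None,fx=4,fy=4),cv2.resize(s2[135:220,155:255],None,fx=4,fy=4)]))
E
```

```text
[ 0.4   0.76  0.08  1.51 -0.07  0.88  1.44]
t20.5 [ 91.3 -34. ] 108.7 [-1.   0.1  0.4]
t21.3 [ 93.1 -34.3] 30.8 [-0.7  0.  -0.3]
```

View pics/c.png

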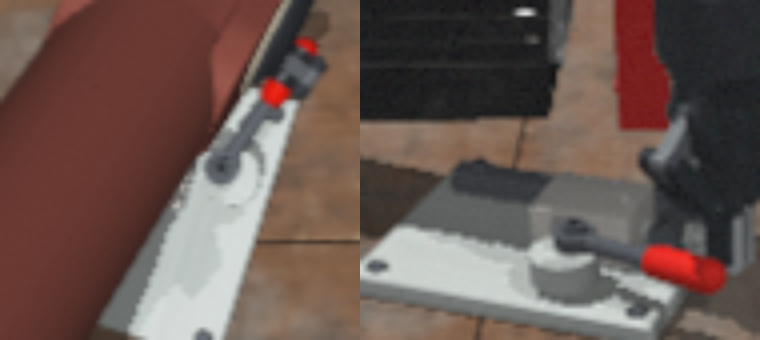

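The block sits up by the stop (side half, (590,205)), and the fingertips are just behind the red grip ((740,245) and (685,268)). Now I'll sweep the lever.

```bash
python3 - <<'E'
from h import *
for d in(34,28,24):
    p,o=L(.14,78,d,30);arm.line_to(p,velocity=.06,ori=o);print(d,round(tang(.14),1))
q=.14
while q<1.6:
    q+=.12;p,o=L(q,78,24,30);arm.line_to(p,velocity=.12,ori=o)
    print(round(q,2),round(qgrip(),2),round(tang(q),1),ff().round(1))
    if tang(q)>14: break
st();print(np.round(arm.read_joint_positions(),2))
E
```

```text
34 0.3
28 0.4
24 1.1
0.26 0.26 0.5 [ 0.9  0.2 -0.2]
0.38 0.38 -0.1 [-0.2  0.  -0.3]
0.5 0.5 0.2 [0.1 0.1 0.5]
0.62 0.62 -0.2 [-0.4  0.1 -0.7]
0.74 0.74 -0.4 [-0.3 -0.2  0. ]
0.86 0.86 1.6 [1.2 1.1 0.2]
0.98 0.98 0.9 [ 0.8  0.4 -0.4]
1.1 1.1 -0.4 [-0.6  0.6  0.4]
1.22 1.21 1.8 [ 1.7  0.6 -0.5]
1.34 1.34 1.5 [ 1.5  0.1 -0.5]
1.46 1.46 1.3 [1.4 0.9 0.9]
1.58 1.58 2.5 [2.8 1.1 0.4]
1.7 1.7 1.7 [2.3 1.6 0.4]
t25.6 [   5.5 -129.6] 30.1 [2.3 1.6 0.4]
[ 0.36  0.84  0.45  1.75 -0.54  0.68  0.48]
```

```bash
python3 - <<'E'
from h import *
s,t=snapshot("side"),snapshot("top")
cv2.imwrite("pics/d.png",np.hstack([cv2.resize(t[175:260,180:270],None,fx=4,fy=4),cv2.resize(s[135:220,145:245],None,fx=4,fy=4)]))
E
```

```text
(no output)
```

View pics/d.png

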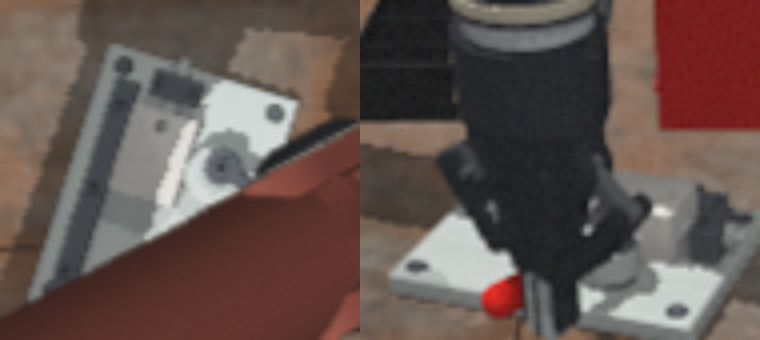

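The lever is being pushed (red grip at (500,297), ahead of the fingertips), and the block is at the stop beside the rail. I'll continue until it is tight.

```bash
python3 - <<'E'
from h import *
q=1.7
while q<2.6:
    q+=.05 if q<1.9 else .03
    p,o=L(q,78,24,30);arm.line_to(p,velocity=.06,ori=o);f=tang(q)
    print(round(q,2),round(qgrip(),2),round(f,1),ff().round(1))
    if f>16: break
arm.pause(.3);st();print(tang(q))
E
```

```text
1.75 1.74 3.0 [3.3 0.3 0.7]
1.8 1.8 3.1 [ 3.4 -0.1  0. ]
1.85 1.85 4.4 [ 4.3 -1.2 -0.3]
1.9 1.9 3.2 [ 3.  -1.2 -0.9]
1.93 1.93 3.8 [ 3.6 -1.4 -0.7]
1.96 1.96 3.8 [ 3.3 -1.9 -0.5]
1.99 1.99 3.8 [ 3.4 -1.8 -0.2]
2.02 2.02 3.8 [ 3.1 -2.2 -0.4]
2.05 2.05 3.1 [ 2.3 -2.1  0.1]
2.08 2.08 3.6 [ 2.6 -2.4  0.1]
2.11 2.1 7.2 [ 5.8 -4.3 -0.7]
2.14 2.12 7.2 [ 5.1 -5.1 -2.4]
2.17 2.13 9.5 [ 6.4 -7.  -4.3]
2.2 2.15 11.2 [ 8.2 -7.6 -6. ]
2.23 2.16 13.8 [10.8 -8.8 -8.1]
2.26 2.19 14.0 [10.4 -9.5 -8.8]
2.29 2.2 16.3 [ 11.5 -11.6 -10.2]
t30.2 [ -34.8 -120.8] 30.7 [ 12.6 -11.6 -11.4]
16.957972149222105
```

Tight at 17 N. I'll back away and look before handing in.

```bash
python3 - <<'E'
from h import *
p,o=L(2.2,78,50,31);arm.line_to(p,velocity=.08,ori=o)
p[2]=.25;arm.line_to(p,velocity=.2)
j=np.array(arm.read_joint_positions());j[0]+=.9;arm.move_j(j);st()
s,t=snapshot("side"),snapshot("top")
cv2.imwrite("pics/e.png",np.hstack([cv2.resize(t[175:270,180:270],None,fx=4,fy=4,interpolation=cv2.INTER_CUBIC),cv2.resize(s[135:230,145:245],None,fx=4,fy=4)]))
E
```

```text
t33.5 [-384.6 -486.9] 175.5 [ 0.1  0.4 -0.5]
```

View pics/e.png

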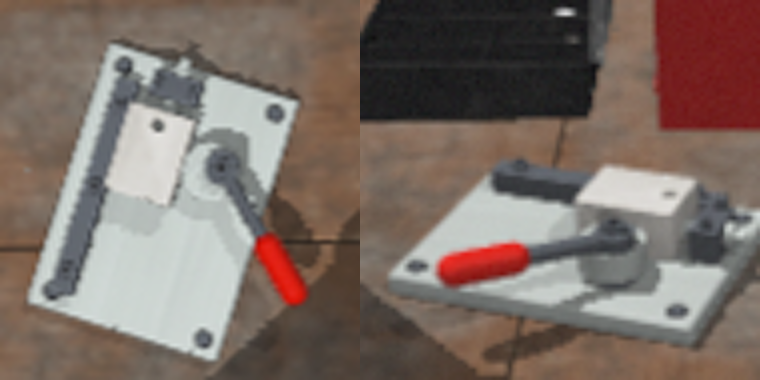

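The block lies against the rail, stop and cam, with its top face at (133,103), (197,121), (172,205) and (108,187); the lever points back to the right. I'll check the numbers.

```bash
python3 - <<'E'
from h import *
t=snapshot("top")
c=(np.float64([(133,103),(197,121),(172,205),(108,187)])+.5)/4-.5+[180,175]
print([F(v).round(1) for v in ray("top",c,.046)],F(ray("top",c,.046).mean(0)))
crop=cv2.resize(t[175:270,180:270],None,fx=4,fy=4,interpolation=cv2.INTER_CUBIC);h=cv2.cvtColor(crop,cv2.COLOR_BGR2HSV)
m=((crop[...,2].astype(int)-crop[...,0]>4)&(h[...,2]>170)).astype(np.uint8)
k=np.zeros_like(m);k[90:215,100:205]=m[90:215,100:205];k=cv2.morphologyEx(k,cv2.MORPH_OPEN,np.ones((7,7)))
cs,_=cv2.findContours(k,0,1);b=cv2.boxPoints(cv2.minAreaRect(max(cs,key=cv2.contourArea)))
w=ray("top",(b+.5)/4-.5+[180,175],.046);print([F(v).round(1) for v in w],F(w.mean(0)))
r=ray("top",red(t,225,270,225,255).mean(0),.047)[0];v=F(r)-PV;print("lever q",-np.arctan2(v[1],v[0])-.175)
E
```

```text
[array([27.7, 21.1]), array([ 28.9, -23. ]), array([-28.8, -23.8]), array([-30.1,  20.1])] [-0.59165506 -1.40160826]
[array([-30.4,  22.1]), array([28.2, 22.6]), array([ 28.3, -21.4]), array([-30.2, -21.7])] [-1.05736051  0.42049565]
lever q 2.147469831050437
```

```bash
python3 -c "
from h import *
print(ticket.finish_job())"
```

```text
the job is handed in; nothing more can be done
None
```

The job is handed in: the block was tipped flat, pushed to the end stop and clamped by the cam against the rail, and the last camera check put it about 1 mm from its seated position and square; the hand-in returned no verdict.

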